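# Set the stop in the drilling jig and present the block over its nest

## Robot

A 7-joint arm with a two-finger parallel gripper is mounted at the origin on a cart in front of the work surface, level with it; the furniture and walls round the work are solid. World frame = base frame: x ahead of the robot, y to its left, z up, the work surface at z = 0. Lengths are in m, angles in rad, forces in N, time in s.
With the tool pointing down it reaches from about 0.425 to 1.025 m from the base axis. Payload 9.4 kg.
Tool frame: the origin (TCP) lies at the very end of the fingers, on their centre line; the grasp point (between the pads) lies 19 mm behind it; z points along the fingers, y is the line along which they close (so a half turn about z gives the same grasp; the last joint's range is limited). The gripper opens to 93 mm and grips with 3 to 60 N. Pads are 15 mm wide; open, the fingers measure 128 mm over their backs; the gripper's body (75 mm by 188 mm) begins 65 mm behind the grasp point.
Start: joints at [-1.3, 0.599, -0.003, 1.599, 0.002, 0.943, -0.08], TCP at [0.247, 0.682, 0.219] pointing down, gripper open.
Joint ranges: [-2.57, 2.57], [-0.35, 1.97], [-1.29, 1.29], [0.11, 2.56], [-1.05, 4.19], [0.11, 1.86], [-2.63, 2.63]. Speed limits (rad/s): [2.22, 2.22, 3.01, 3.01, 3.14, 3.14, 3.14].

## Interface

Orientations are given as a rotation vector (axis times angle).
In Python, from workcell import status, vision, workorder, finder gives the robot as it stands.
- The arm moves only by the tool move_arm, never from a script. Its argument "steps" is a list of rows, each an object with "offset": the shift along the tool's x, y, z as a fraction of full scale, a list of three; "angular": the turn, a rotation vector about the tool's x, y, z as a fraction of full scale, a list of three. A call has 1 to 8 rows; each row is the pose to reach, as a shift and turn from the pose commanded when the call began, along the tool's axes at that moment, turning the shorter way round; what a row does not reach only later rows make up. Full scale, the value 1, is 0.2 m for a shift and pi rad for a turn. A row lasts 1/10 s, in which the tool goes at most 50 mm and 8.59 degrees, less where a joint would pass 70% of its speed; a pose out of reach is approached as far as the arm can. A call with a number of a shift or a turn outside -1 to 1 is refused whole. A call with a gripper value outside its range is refused whole. "hand" is the opening, from -1 (shut) to 1 (fully open), set as the call begins (left out, the last holds). The fingers move at their own pace and stop on an object; the grip force is fixed at half the most. Time passes only in rows, so rows that repeat a pose let the fingers close. It gives the time, the measured TCP pose, the force, the opening and the grip force at its end, in the units of the state.
- status.read_state(): the state, without advancing time (a new reading comes with each control period).
- vision.read_camera(name): name is "side" or "top" or "wrist"; returns a dict with "pixels" (384x512x3 uint8, blue, green, red), "fx", "fy", "cx", "cy" (pixels), "origin" and "rotation" of the camera in the world; the wrist camera has in their place "tool_from_camera" (4x4, takes a point from camera to tool coordinates, whose origin is the TCP and whose axes are the flange's). Camera axes: x right, y down, z forward; pixel columns grow to the right and rows downward; lengths in m; the calibration is good to about 2 mm. A picture is of the moment at which its call begins: read the wrist's pose just before it. There is no depth.
- workorder.close_job(): hands the job in; it is judged then, once.
Trained networks look in the newest picture that a camera, given by its name, has taken for a name from the list of things; names that differ only in an ending like _2 or _b are one class to them, and where a whole thing is asked for, a point or a joint stands for the part that bears it (a point fixed in the world has none). Each returns a list of dicts, best first, with "confidence" (0 to 1); they miss things now and then, are a little off and sometimes report something else, mostly with a low value. They report only what shows in the picture. A call takes as long as a camera call. They do not tell look-alikes from the thing itself.
- finder.spot_in(camera, thing): "point" ([x, y, z] in m, in world coordinates, good to about 4 mm: the middle of the surface that is visible of it).
- finder.outline_of(camera, thing): "mask" (384x512 bool, what is visible of it).
- finder.tip_of(camera, thing): "point" ([x, y, z] in m, in world coordinates, good to about 4 mm: a listed point, or the origin of a listed thing).
The state is a dict: "clock": time; "qpos": joint angles; "joint_velocities": joint speeds; "joint_torque": joint torques, N m; "tool_pos": TCP position; "tool_rot": TCP orientation; "force": force on the tool from outside, world axes, zero at the start; "moment": the same for the moment, N m; "width": finger opening in m; "gripper_force": force on a finger pad.
Only numpy, scipy, OpenCV 4.12 (cv2) and the standard library are available. Lean on these libraries where they do the work, as an engineer would, in place of code of your own. Each camera call takes 0.05 s, during which the arm holds its last target. There are 200 camera calls.

## Task

Set up the drilling jig: push the square stop plug fully home in the jig's square socket and let go of it, then pick up the machined steel block that lies just across the row of tape measure, carton and glue bottle, and carry it over to the jig's nest without disturbing that row or the bearing beyond the jig. Finish while holding the block still and level about one centimetre above the tops of the nest's rails, centred and turned so that it could be lowered straight in, for me to check the seat. The block must never touch the jig or plug.

Things in the scene. Friction and masses are not known exactly. Their poses are not given: they have to be found in the camera images.
- jig: Drilling jig fixed to the bench: aluminium plate 90 (x) x 130 (y) x 26 mm, origin at the centre of its underside, z up. On its +y part a U of steel rails, 18 high (tops 44 mm above the bench), 10 thick: side rails along y (inner faces x = -25.5 and 25.5, from y = 7 to 53 mm), end rail along x (y = 53 to 63 mm). This U is the nest, open towards -y, where the stop plug closes it.
- nest (a point): Centre of the nest in plan, at the height of the rail tops (44 mm above the bench), 18 mm along +y from the jig's origin; axes as the jig's. The nest takes the block with its 60 mm length along the jig's y, either way round, with 3 mm to spare on each long side.
- socket (a point): Centre of the socket's mouth, at the plate's upper face (26 mm above the bench), 28 mm along -y from the jig's origin; axes as the jig's. Blind square hole 20 x 20 mm, sides parallel to the jig's, 22 mm deep, mouth chamfered 2 mm. No rail stands within 23 mm of the seated plug's head.
- stop_plug: Steel plug standing upright on the bench near the jig, 38 mm high, 0.09 kg; origin at the centre of its underside, z up. Square shank 18 x 18 mm, 20 long, with a 14 mm foot 2 mm high; above it a square head 24 x 24 mm (z = 20 to 38 mm), sides parallel: grip the head. All four ways round fit the socket (1 mm clearance a side). Fully home, the head rests on the plate, its top level with the rails.
- plug_shoulder (a point): On the plug's axis at the underside of its head, 20 mm above the plug's origin; fully home it coincides with point socket.
- block: Machined steel block with bores, 45 (x) x 60 (y) x 32 (z) mm, about 0.55 kg, lying on the bench with z up; origin at the centre of its underside. Grip it across its 45 mm width (along its x).
- tape_measure: Tape measure standing in the row between block and jig, to be left alone: 33 (x) x 75 (y) x 63 mm high; origin at the centre of its underside.
- insert_box: Small white carton standing in the row between block and jig, to be left alone: 61 (x) x 85 (y) x 45 mm high; origin at the centre of its underside.
- thread_lock: White glue bottle with a red pointed cap, at the far end of the row between block and jig, to be left alone: 47 mm diameter, 134 mm high; origin at the centre of its underside.
- bearing: Ball bearing lying flat on the bench beyond the jig, to be left alone: 47 mm diameter, 14 mm high; origin at the centre of its underside.
Not all that is in view belongs to the job. Leave any purple or red look-alike of the block alone.

How it is judged:
By the outcome, as a careful person would: the job done as asked, in the order asked, and still so for the second after the job is handed in, while the arm keeps its last pose, push and grip.
It also fails if it takes over 54 s, if anything falls off the work surface, if the arm or the gripper's body presses on something with over 40 N, if the wrist force passes 120 N, or if a joint passes its speed limit or range.

## Working session

There is one attempt and no reset: what is moved stays moved. The work goes in short steps, Python scripts to look and compute and a tool call to move; the robot and the scene stay as the last step left them, time stands still between calls to the robot, and variables do not carry over. Pictures are saved under pics/ and viewed, at most 10 in all, crops included, and the job is handed in when it is done.

Besides the shell and the picture viewer there is one more tool, called after "Call:" by a JSON object that holds its "op" and its "data". move_arm: Moves the arm, as the interface text tells. Its arguments: {"type":"object","properties":{"steps":{"type":"array"},"hand":{"type":"number"}},"required":["steps"]}

```bash
mkdir -p pics; ls; python3 - <<'E'
from workcell import status, vision, workorder, finder
import cv2,numpy as np
s=status.read_state(); print({k:np.round(v,3) for k,v in s.items()})
for c in ["top","side"]:
    d=vision.read_camera(c); cv2.imwrite(f"pics/{c}0.png",d["pixels"]); print(c,d["fx"],d["cx"],d["cy"],d["origin"],np.round(d["rotation"],4).tolist())
    for t in ["jig","nest","socket","stop_plug","plug_shoulder","block","tape_measure","insert_box","thread_lock","bearing"]:
        print(t,[(np.round(r["point"],3).tolist(),round(r["confidence"],2)) for r in finder.tip_of(c,t)][:3])
E
```

```text
pics
{'clock': np.float64(0.0), 'qpos': array([-1.3  ,  0.6  , -0.003,  1.6  ,  0.002,  0.943, -0.08 ]), 'joint_velocities': array([-0.   ,  0.002, -0.001, -0.   , -0.   , -0.002,  0.   ]), 'joint_torque': array([ 1.0000e-03, -7.6506e+01,  1.4980e+00, -2.5233e+01, -5.2000e-02,
        1.7000e-02,  0.0000e+00]), 'tool_pos': array([0.247, 0.681, 0.218]), 'tool_rot': array([-5.430e-01, -3.094e+00,  2.000e-03]), 'force': array([ 0.336, -0.21 ,  0.115]), 'moment': array([0.036, 0.038, 0.03 ]), 'gripper_force': np.float64(0.0), 'width': np.float64(0.093)}
top 473.30441364693 257.318807688352 192.37716514819394 [ 0.47434526 -0.36853768  1.15671947] [-2.1649, 2.1948, -0.0769]
jig [([0.559, -0.203, -0.0], 0.83)]
nest [([0.566, -0.182, 0.048], 0.63)]
socket [([0.553, -0.225, 0.031], 0.61)]
stop_plug [([0.418, -0.212, 0.0], 0.59)]
plug_shoulder [([0.415, -0.21, 0.02], 0.63)]
block [([0.605, -0.46, 0.004], 0.89), ([0.714, -0.419, -0.002], 0.83), ([0.382, -0.469, -0.003], 0.74)]
tape_measure [([0.421, -0.338, -0.001], 0.74)]
insert_box [([0.535, -0.33, 0.0], 0.86)]
thread_lock [([0.646, -0.322, -0.0], 0.93), ([0.55, -0.225, 0.029], 0.75), ([0.424, -0.338, 0.002], 0.46)]
bearing [([0.71, -0.254, -0.0], 0.56)]
side 390.105050854091 261.6109503403425 192.0293516567171 [0.47894507 0.43147395 0.37075843] [-0.1305, 2.5552, -1.7538]
jig []
nest [([0.534, -0.326, -0.0], 0.16)]
socket []
stop_plug [([0.417, -0.211, 0.001], 0.56)]
plug_shoulder [([0.419, -0.212, 0.019], 0.81)]
block [([0.607, -0.454, 0.002], 0.93), ([0.708, -0.421, 0.002], 0.74), ([0.625, -0.567, -0.001], 0.7)]
tape_measure [([0.418, -0.343, -0.005], 0.81)]
insert_box [([0.532, -0.328, -0.0], 0.95)]
thread_lock [([0.638, -0.327, -0.003], 0.6)]
bearing [([0.416, -0.211, 0.001], 0.25)]
```

```bash
python3 - <<'E'
import cv2
a=cv2.imread("pics/top0.png"); cv2.imwrite("pics/top0b.png",cv2.resize(a[60:330,100:460],None,fx=2.2,fy=2.2,interpolation=cv2.INTER_CUBIC))
E
```

```text
(no output)
```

View pics/top0b.png

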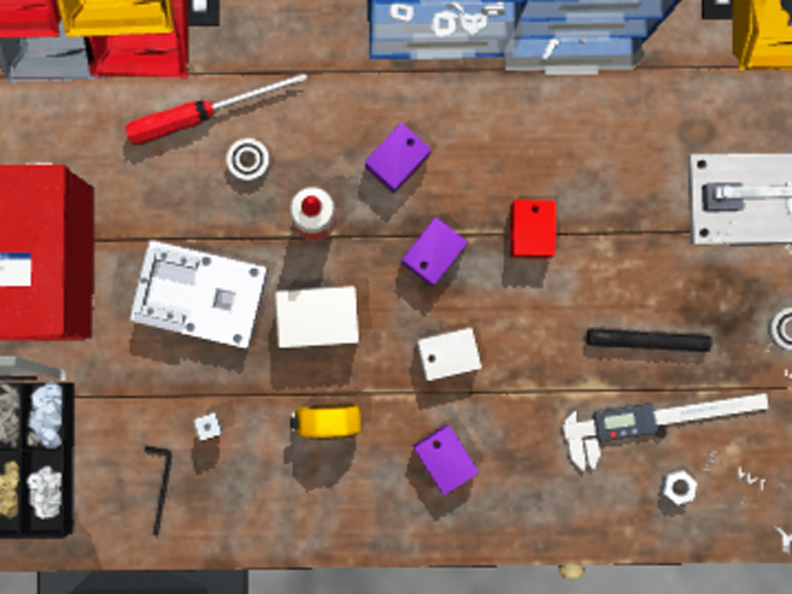

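View pics/side0.png

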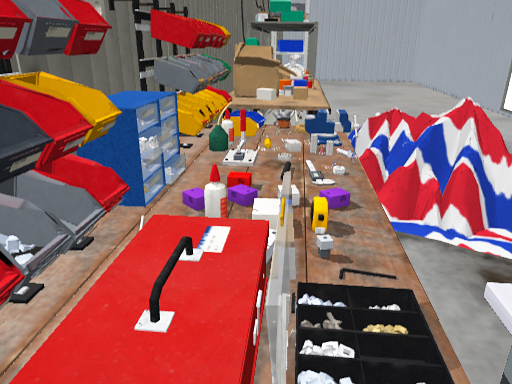

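```bash
cat > h.py <<'E'
from workcell import status, vision, workorder, finder
import cv2,numpy as np
from scipy.spatial.transform import Rotation as R
def cam(c):
    if c=="wrist":
        s=status.read_state(); d=vision.read_camera(c); T=np.array(d["tool_from_camera"])
        Rt=R.from_rotvec(s["tool_rot"]).as_matrix()
        d["R"]=Rt@T[:3,:3]; d["o"]=Rt@T[:3,3]+s["tool_pos"]
    else:
        d=vision.read_camera(c); d["R"]=R.from_rotvec(d["rotation"]).as_matrix(); d["o"]=np.array(d["origin"])
    return d
def toplane(d,uv,z):
    uv=np.atleast_2d(uv).astype(float)
    r=np.c_[(uv[:,0]-d["cx"])/d["fx"],(uv[:,1]-d["cy"])/d["fy"],np.ones(len(uv))]@d["R"].T
    return d["o"]+r*((z-d["o"][2])/r[:,2])[:,None]
def px(d,P):
    p=(np.atleast_2d(P)-d["o"])@d["R"]
    return np.c_[d["fx"]*p[:,0]/p[:,2]+d["cx"],d["fy"]*p[:,1]/p[:,2]+d["cy"]]
def rect(d,mask,z):
    "min area rect of mask contour on plane z: centre, sizes, angle of 1st side"
    c=max(cv2.findContours(mask.astype(np.uint8),cv2.RETR_EXTERNAL,cv2.CHAIN_APPROX_NONE)[0],key=len)[:,0]
    P=toplane(d,c,z)[:,:2]
    r=cv2.minAreaRect((P*1000).astype(np.float32)); return np.round(r[0],1),np.round(r[1],1),round(r[2],1)
E
python3 - <<'E'
from h import *
d=cam("top"); print("up/left",np.round(d["R"],3).tolist())
for t,z in [("jig",.026),("stop_plug",.038),("block",.032),("insert_box",.045),("tape_measure",.063),("thread_lock",.05),("bearing",.014)]:
    for r in finder.outline_of("top",t): print(t,round(r["confidence"],2),*rect(d,r["mask"],z))
a=d["pixels"]; s=cv2.imread("pics/side0.png")
s=cv2.resize(s[140:384,200:400],None,fx=2.3,fy=2.3)
a=cv2.resize(a,None,fx=1.5,fy=1.5)[:,:]
cv2.imwrite("pics/t1.png",a); cv2.imwrite("pics/s1.png",s)
E
```

```text
up/left [[-0.013, -0.997, 0.076], [-1.0, 0.014, 0.005], [-0.006, -0.076, -0.997]]
jig 0.66 [ 559.9 -201.6] [131.7  88.8] 75.6
stop_plug 0.5 [ 420.8 -337.9] [72.8 35. ] 89.2
block 0.98 [ 603.  -458.2] [46.3 65.4] 50.4
block 0.91 [ 625.7 -566.3] [47.9 62.8] 88.5
block 0.84 [ 491.7 -472.1] [46.9 66.5] 11.7
block 0.76 [ 706.  -419.3] [48.3 65.8] 46.6
block 0.58 [ 378.9 -465.8] [63.8 46.4] 31.6
insert_box 0.85 [ 532.3 -332.3] [87.  61.2] 89.5
tape_measure 0.53 [ 557.7 -206.8] [130.4  87. ] 76.0
thread_lock 0.73 [ 643.1 -327.9] [47.2 52.4] 89.3
bearing 0.67 [ 710.  -253.8] [44.1 47.2] 89.6
```

View pics/t1.png

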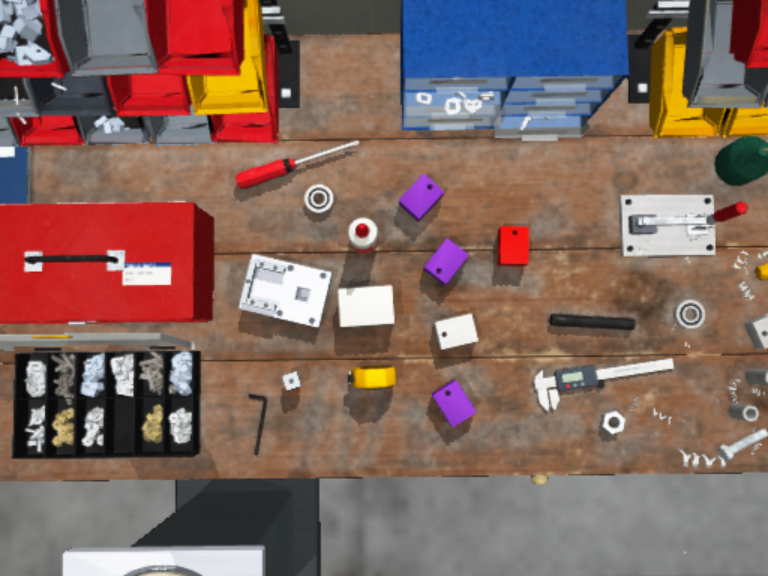

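View pics/s1.png

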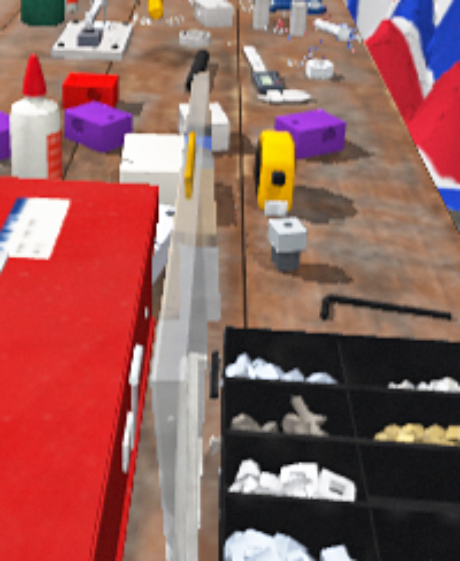

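```bash
cat > plan.py <<'E'
import sys
from h import *
def plan(pos,psi,s=None):
    "psi: world angle (deg) of tool y, mod 180; prints offset, angular"
    s=s or status.read_state(); Rc=R.from_rotvec(s["tool_rot"])
    y=Rc.as_matrix()[:,1]; p0=np.degrees(np.arctan2(y[1],y[0]))
    psi=p0+(psi-p0+90)%180-90; a=np.radians(psi)
    Y=np.array([np.cos(a),np.sin(a),0]); Z=np.array([0,0,-1.]); X=np.cross(Y,Z)
    Rt=R.from_matrix(np.c_[X,Y,Z]); off=Rc.inv().apply(np.array(pos)-s["tool_pos"])
    rv=(Rc.inv()*Rt).as_rotvec()
    print("t",round(s["clock"],2),"pos",np.round(s["tool_pos"],4),"psi",round(p0,2),"tiltz",np.round(Rc.as_matrix()[:2,2],4),"q",np.round(s["qpos"],2),"w",round(s["width"],4),"gf",np.round(s["gripper_force"],1),"F",np.round(s["force"],1))
    print("offset",np.round(off/.2,4).tolist(),"mm",np.round(off*1000,1),"angular",np.round(rv/np.pi,4).tolist(),"dpsi",round(psi-p0,1))
if __name__=="__main__":
    v=[float(x) for x in sys.argv[1:5]]; plan(v[:3],v[3])
E
python3 - <<'E'
from plan import *
d=cam("side")
for z in (.1,.2,.3): print(z,px(d,[[.49,-.09,z],[.55,-.09,z]]))
plan([.34,.42,.33],50)
E
```

```text
0.1 [[283.54810463 235.98778367]
 [243.72639718 233.76352517]]
0.2 [[286.05129448 172.36445975]
 [243.60948357 170.55001181]]
0.3 [[288.9072311   99.77540665]
 [243.47624836  98.51164031]]
t 1.55 pos [0.2471 0.6816 0.2186] psi 70.08 tiltz [0.0001 0.    ] q [-1.3   0.6  -0.    1.6   0.    0.94 -0.08] w 0.0931 gf 0.0 F [ 0.1 -0.4 -1.2]
offset [-0.8825, -1.0714, -0.5568] mm [-176.5 -214.3 -111.4] angular [0.0, 0.0, 0.1115] dpsi -20.1
```

Call:
{"op": "move_arm", "data": {"hand": 1, "steps": [{"offset": [0, 0, -0.4], "angular": [0, 0, 0]}, {"offset": [-0.4, -0.4, -0.6], "angular": [0, 0, 0.05]}, {"offset": [-0.88, -1, -0.6], "angular": [0, 0, 0.11]}, {"offset": [-0.88, -1, -0.6], "angular": [0, 0, 0.11]}, {"offset": [-0.88, -1, -0.6], "angular": [0, 0, 0.11]}, {"offset": [-0.88, -1, -0.6], "angular": [0, 0, 0.11]}, {"offset": [-0.88, -1, -0.6], "angular": [0, 0, 0.11]}, {"offset": [-0.88, -1, -0.6], "angular": [0, 0, 0.11]}]}}

```text
clock: 2.35
tool_pos: [0.3468, 0.4297, 0.3403]
tool_rot: [1.075, 2.95, 0.002]
force: [-0.1, 0.0, -0.3]
width: 0.093
gripper_force: 0.0
```

```bash
python3 plan.py .50 .13 .33 15
```

```text
t 2.35 pos [0.3468 0.4297 0.3403] psi 49.94 tiltz [0.0019 0.0008] q [-1.1   0.26  0.13  1.85 -0.04  1.02 -0.08] w 0.093 gf 0.0 F [-0.1  0.  -0.3]
offset [-1.5503, -0.6541, 0.0515] mm [-310.1 -130.8   10.3] angular [0.0007, 0.0001, 0.1941] dpsi -34.9
```

Call:
{"op": "move_arm", "data": {"steps": [{"offset": [-1, -0.4, 0], "angular": [0, 0, 0.16]}, {"offset": [-1, -0.4, 0], "angular": [0, 0, 0.16]}, {"offset": [-1, -0.4, 0], "angular": [0, 0, 0.16]}, {"offset": [-1, -0.4, 0], "angular": [0, 0, 0.16]}, {"offset": [-1, -0.4, 0], "angular": [0, 0, 0.16]}, {"offset": [-1, -0.4, 0], "angular": [0, 0, 0.16]}]}}

```text
clock: 2.95
tool_pos: [0.4482, 0.2425, 0.3388]
tool_rot: [1.773, 2.593, 0.001]
force: [0.3, 1.4, 0.9]
width: 0.0931
gripper_force: 0.0
```

```bash
python3 plan.py .52 0 .33 -5
```

```text
t 2.95 pos [0.4482 0.2425 0.3388] psi 21.26 tiltz [ 0.0007 -0.0001] q [-0.87  0.21  0.32  1.95 -0.08  1.   -0.14] w 0.0931 gf 0.0 F [0.3 1.4 0.9]
offset [-1.2601, -0.1053, 0.0445] mm [-252.   -21.1    8.9] angular [0.0002, 0.0001, 0.1459] dpsi -26.3
```

Call:
{"op": "move_arm", "data": {"steps": [{"offset": [-1, -0.1, 0], "angular": [0, 0, 0.16]}, {"offset": [-1, -0.1, 0], "angular": [0, 0, 0.16]}, {"offset": [-1, -0.1, 0], "angular": [0, 0, 0.16]}, {"offset": [-1, -0.1, 0], "angular": [0, 0, 0.16]}, {"offset": [-1, -0.1, 0], "angular": [0, 0, 0.16]}, {"offset": [-1, -0.1, 0], "angular": [0, 0, 0.16]}]}}

```text
clock: 3.55
tool_pos: [0.502, 0.0518, 0.3385]
tool_rot: [-2.358, -2.075, -0.0]
force: [-0.2, 1.2, 0.5]
width: 0.0933
gripper_force: 0.0
```

```bash
python3 plan.py .45 -.20 .33 -25
```

```text
t 3.55 pos [0.502  0.0518 0.3385] psi -7.3 tiltz [-0.0001  0.0003] q [-0.63  0.21  0.51  1.96 -0.12  1.   -0.19] w 0.0933 gf 0.0 F [-0.2  1.2  0.5]
offset [-1.2818, -0.0976, 0.0421] mm [-256.4  -19.5    8.4] angular [-0.0, -0.0001, 0.0983] dpsi -17.7
```

Call:
{"op": "move_arm", "data": {"steps": [{"offset": [-1, -0.1, 0], "angular": [0, 0, 0.1]}, {"offset": [-1, -0.1, 0], "angular": [0, 0, 0.1]}, {"offset": [-1, -0.1, 0], "angular": [0, 0, 0.1]}, {"offset": [-1, -0.1, 0.1], "angular": [0, 0, 0.1]}, {"offset": [-1, -0.1, 0.4], "angular": [0, 0, 0.1]}, {"offset": [-1, -0.1, 0.4], "angular": [0, 0, 0.1]}, {"offset": [-1, -0.1, 0.4], "angular": [0, 0, 0.1]}]}}

```text
clock: 4.25
tool_pos: [0.4562, -0.1425, 0.2573]
tool_rot: [-2.649, -1.683, 0.005]
force: [0.4, 0.2, 0.3]
width: 0.0929
gripper_force: 0.0
```

```bash
python3 - <<'E'
from plan import *
d=cam("wrist"); cv2.imwrite("pics/w1.png",d["pixels"]); print(np.round(d["tool_from_camera"],3).tolist(),d["fx"])
for t in ["stop_plug","plug_shoulder","jig","socket","nest","block"]:
    print(t,[(np.round(r["point"],4).tolist(),round(r["confidence"],2)) for r in finder.tip_of("wrist",t)][:3])
for t,z in [("stop_plug",.038),("jig",.026),("block",.032)]:
    for r in finder.outline_of("wrist",t): print(t,round(r["confidence"],2),*rect(d,r["mask"],z))
plan([.418,-.212,.2],-25)
E
```

```text
[[-0.0, -0.963, -0.27, 0.075], [1.0, -0.0, -0.0, 0.0], [0.0, -0.27, 0.963, -0.167], [0.0, 0.0, 0.0, 1.0]] 296.51110229824815
stop_plug [([0.4196, -0.2095, -0.0029], 0.63)]
plug_shoulder [([0.4207, -0.213, 0.0151], 0.95)]
jig [([0.5621, -0.2018, 0.0039], 0.84)]
socket [([0.5547, -0.2277, 0.0229], 0.96)]
nest [([0.5658, -0.1816, 0.0461], 0.74)]
block [([0.4936, -0.4706, 0.0008], 0.87), ([0.7137, -0.4222, -0.0025], 0.76), ([0.3799, -0.4645, -0.0012], 0.56)]
stop_plug 0.62 [ 419.5 -208.7] [28.5 28.7] 18.3
jig 0.7 [ 560.  -199.9] [132.9  93.8] 75.9
block 0.8 [ 491.3 -458. ] [50.3 85.2] 8.8
block 0.58 [ 400.1 -426.7] [32.8 53.1] 65.1
block 0.57 [ 710.7 -393.8] [16.9 54.6] 49.6
block 0.17 [ 654.4 -344.2] [ 50.4 120. ] 33.7
t 4.75 pos [ 0.4566 -0.1448  0.2591] psi -25.3 tiltz [0.0009 0.0002] q [-0.3   0.29  0.64  2.13 -0.24  0.79  0.04] w 0.093 gf 0.0 F [-0.2 -0.4  0.1]
offset [-0.3862, -0.0311, 0.2953] mm [-77.2  -6.2  59.1] angular [0.0002, -0.0002, -0.0017] dpsi 0.3
```

View pics/w1.png

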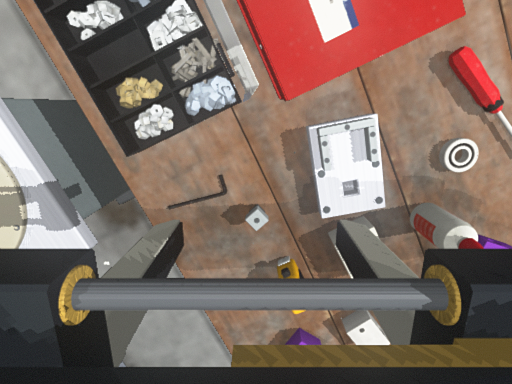

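Call:
{"op": "move_arm", "data": {"hand": 0.3, "steps": [{"offset": [-0.38, -0.03, 0.2], "angular": [0, 0, -0.24]}, {"offset": [-0.38, -0.03, 0.5], "angular": [0, 0, -0.24]}, {"offset": [-0.38, -0.03, 0.64], "angular": [0, 0, -0.24]}, {"offset": [-0.38, -0.03, 0.64], "angular": [0, 0, -0.24]}, {"offset": [-0.38, -0.03, 0.64], "angular": [0, 0, -0.24]}, {"offset": [-0.38, -0.03, 0.64], "angular": [0, 0, -0.24]}, {"offset": [-0.38, -0.03, 0.64], "angular": [0, 0, -0.24]}, {"offset": [-0.38, -0.03, 0.64], "angular": [0, 0, -0.24]}]}}

```text
clock: 5.55
tool_pos: [0.4189, -0.2112, 0.1312]
tool_rot: [1.853, 2.536, 0.001]
force: [0.1, 0.1, 1.0]
width: 0.0604
gripper_force: 0.0
```

```bash
python3 - <<'E'
from plan import *
d=cam("wrist"); p=d["pixels"]; c=px(d,[.418,-.211,.038])[0].astype(int); print(c)
for t in ["stop_plug","plug_shoulder"]:
    print(t,[(np.round(r["point"],4).tolist(),round(r["confidence"],2)) for r in finder.tip_of("wrist",t)][:3])
for r in finder.outline_of("wrist","stop_plug"): print(round(r["confidence"],2),*rect(d,r["mask"],.038))
im=cv2.resize(p[max(c[1]-60,0):c[1]+60,c[0]-80:c[0]+80],None,fx=4,fy=4,interpolation=cv2.INTER_NEAREST)
cv2.imwrite("pics/w2.png",im); np.save("w2.npy",p)
plan([.418,-.211,.13],18)
E
```

```text
[258 190]
stop_plug [([0.4213, -0.2118, -0.0026], 0.97), ([0.4235, -0.3371, -0.0011], 0.7)]
plug_shoulder [([0.4199, -0.2116, 0.016], 0.97)]
t 5.75 pos [ 0.4188 -0.2109  0.131 ] psi 17.84 tiltz [ 0.0008 -0.0003] q [ 0.15  0.45  0.28  2.27 -0.28  0.45  0.96] w 0.0607 gf 0.0 F [-0.3  0.   0.7]
offset [0.0008, -0.0039, 0.005] mm [ 0.2 -0.8  1. ] angular [0.0002, 0.0002, -0.0009] dpsi 0.2
```

View pics/w2.png

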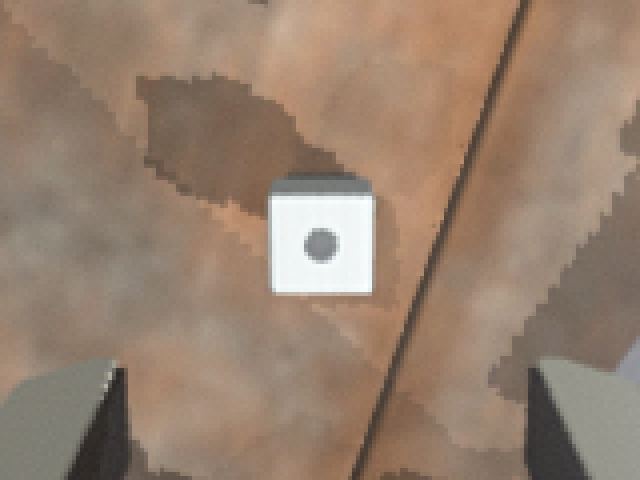

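Call:
{"op": "move_arm", "data": {"steps": [{"offset": [-0.005, -0.002, 0.2], "angular": [0, 0, 0]}, {"offset": [-0.005, -0.002, 0.4], "angular": [0, 0, 0]}, {"offset": [-0.005, -0.002, 0.54], "angular": [0, 0, 0]}, {"offset": [-0.005, -0.002, 0.54], "angular": [0, 0, 0]}, {"offset": [-0.005, -0.002, 0.54], "angular": [0, 0, 0]}]}}

```text
clock: 6.25
tool_pos: [0.4181, -0.2123, 0.0228]
tool_rot: [-1.849, -2.538, 0.001]
force: [0.1, 0.1, -0.1]
width: 0.0602
gripper_force: 0.0
```

Call:
{"op": "move_arm", "data": {"hand": -1, "steps": [{"offset": [0, 0, 0], "angular": [0, 0, 0]}, {"offset": [0, 0, 0], "angular": [0, 0, 0]}, {"offset": [0, 0, 0], "angular": [0, 0, 0]}, {"offset": [0, 0, 0], "angular": [0, 0, 0]}, {"offset": [0, 0, 0], "angular": [0, 0, 0]}, {"offset": [0, 0, 0], "angular": [0, 0, 0]}]}}

```text
clock: 6.85
tool_pos: [0.4186, -0.2122, 0.0229]
tool_rot: [1.849, 2.539, 0.0]
force: [-0.0, 1.1, 6.1]
width: 0.0234
gripper_force: 29.9
```

```bash
python3 plan.py .4187 -.2119 .13 -14.4
```

```text
t 6.85 pos [ 0.4186 -0.2122  0.0229] psi 17.88 tiltz [ 0.0006 -0.0002] q [ 0.28  0.66  0.1   2.33 -0.38  0.17  1.05] w 0.0234 gf 29.9 F [-0.   1.1  6.1]
offset [0.0012, 0.0014, -0.5354] mm [   0.2    0.3 -107.1] angular [0.0002, 0.0001, 0.1793] dpsi -32.3
```

Call:
{"op": "move_arm", "data": {"steps": [{"offset": [0, 0, -0.2], "angular": [0, 0, 0]}, {"offset": [0, 0, -0.4], "angular": [0, 0, 0]}, {"offset": [0, 0, -0.535], "angular": [0, 0, 0.03]}, {"offset": [-0.53, 0.46, -0.535], "angular": [0, 0, 0.18]}, {"offset": [-0.53, 0.46, -0.535], "angular": [0, 0, 0.18]}, {"offset": [-0.53, 0.46, -0.535], "angular": [0, 0, 0.18]}, {"offset": [-0.53, 0.46, -0.535], "angular": [0, 0, 0.18]}, {"offset": [-0.53, 0.46, -0.535], "angular": [0, 0, 0.18]}]}}

```text
clock: 7.65
tool_pos: [0.5383, -0.2848, 0.1288]
tool_rot: [-2.483, -1.923, 0.002]
force: [-0.9, 0.3, -1.4]
width: 0.0239
gripper_force: 29.9
```

Call:
{"op": "move_arm", "data": {"steps": [{"offset": [0, 0, 0], "angular": [0, 0, 0]}, {"offset": [0, 0, 0], "angular": [0, 0, 0]}]}}

```text
clock: 7.85
tool_pos: [0.5373, -0.2843, 0.1296]
tool_rot: [-2.483, -1.923, 0.0]
force: [0.4, 0.3, -0.8]
width: 0.0236
gripper_force: 29.9
```

```bash
python3 - <<'E'
from plan import *
d=cam("wrist"); p=d["pixels"]; cv2.imwrite("pics/w3.png",p); np.savez("w3.npz",o=d["o"],R=d["R"],k=[d["fx"],d["fy"],d["cx"],d["cy"]])
for t in ["jig","socket","nest","plug_shoulder"]:
    print(t,[(np.round(r["point"],4).tolist(),round(r["confidence"],2)) for r in finder.tip_of("wrist",t)][:2])
for r in finder.outline_of("wrist","jig"): print(round(r["confidence"],2),*rect(d,r["mask"],.026))
print(px(d,[.5535,-.2275,.026]))
plan([.5535,-.2275,.13],-14.4)
E
```

```text
jig [([0.5604, -0.2009, 0.0012], 0.88)]
socket [([0.5515, -0.2273, 0.0256], 0.85)]
nest [([0.565, -0.1836, 0.045], 0.96)]
plug_shoulder [([0.5391, -0.2855, 0.1201], 0.97)]
0.78 [ 561.6 -199.2] [133.4  92.5] 75.5
[[260.91269798 123.95157686]]
t 8.15 pos [ 0.5383 -0.2848  0.1299] psi -14.52 tiltz [0.0003 0.0001] q [ 0.08  0.62  0.48  1.97 -0.45  0.66  0.59] w 0.0237 gf 29.9 F [ 1.1 -0.6 -1.6]
offset [0.2965, 0.0017, -0.0006] mm [59.3  0.3 -0.1] angular [0.0001, -0.0001, -0.0007] dpsi 0.1
```

View pics/w3.png

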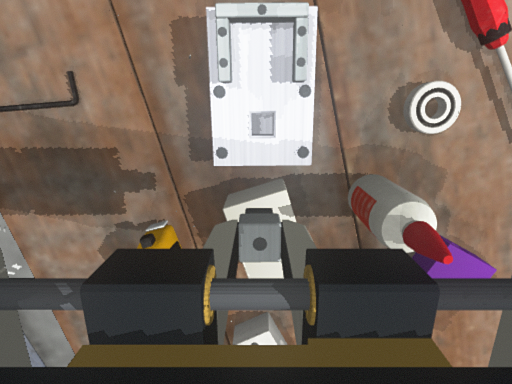

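```bash
python3 - <<'E'
from h import *
f=np.load("w3.npz"); d=dict(o=f["o"],R=f["R"],**dict(zip(["fx","fy","cx","cy"],f["k"])))
p=cv2.imread("pics/w3.png"); g=cv2.cvtColor(p,cv2.COLOR_BGR2GRAY)
w=g[105:142,240:286]; print(w[::3,::2])
m=np.zeros_like(g); m[105:142,240:286]=w<215
n,l,st,ce=cv2.connectedComponentsWithStats(m); i=1+np.argmax(st[1:,4]); print(st[i],ce[i]); print("socket",rect(d,l==i,.026))
# plate edges
j=(g>175)&(np.arange(512)[None]>200)&(np.arange(512)[None]<330)&(np.arange(384)[:,None]<175)
j=cv2.morphologyEx(j.astype(np.uint8),cv2.MORPH_CLOSE,np.ones((9,9)));print("plate",rect(d,j,.026))
rows=np.arange(95,150,6)
for side in (0,1):
    c=[(np.where(j[r])[0][[0,-1]][side],r) for r in rows]; P=toplane(d,c,.026)[:,:2]; v=np.linalg.svd(P-P.mean(0))[2][0]; print(side,P.mean(0).round(4),np.degrees(np.arctan2(v[1],v[0]))%180)
print(g[205:270:3,228:292:3])
T=lambda P:R.from_rotvec([0,0,0])
E
```

```text
[[249 249 249 251 250 248 250 251 250 249 250 248 245 247 246 242 245 245
  246 247 244 245 245]
 [249 249 249 251 251 248 250 251 250 250 249 248 245 246 247 244 246 246
  246 247 244 245 249]
 [249 250 249 251 250 236 239 240 235 232 227 212 210 208 203 194 194 194
  242 247 244 246 248]
 [249 249 249 251 248 229 158 162 173 173 161 175 182 172 172 165 155 180
  250 247 244 247 248]
 [249 249 249 251 236 235 160 163 160 164 175 196 165 167 167 199 167 187
  249 246 244 251 248]
 [249 249 248 251 252 237 160 163 160 161 193 192 200 192 194 197 168 192
  255 251 250 250 248]
 [249 250 249 251 235 245 160 164 162 161 167 193 201 193 192 199 166 189
  255 251 250 250 248]
 [248 249 249 250 248 247 162 163 163 158 192 194 200 191 192 198 165 196
  255 250 249 249 248]
 [249 249 248 251 235 236 153 162 161 159 161 192 196 192 192 194 163 200
  255 250 249 250 247]
 [248 249 248 251 251 242 153 166 162 160 191 195 199 193 193 200 166 204
  255 250 250 250 247]
 [248 249 248 250 233 235 168 177 173 173 169 164 164 165 163 158 160 200
  254 250 250 250 247]
 [248 249 248 250 251 242 244 244
[... 1755 characters left out ...]
6  75  75 134 130 135 134 126
   39  42 107 103]
 [105  94  38  34 133 132 137 136 132 133  94  98 136 132 130 132 138 126
   39  42 108 104]
 [105  75  40  37 129 134 138 137 133 135 133 136 133 133 132 131 137 120
   39  45  82 104]
 [104  48  40  36 129 137 139 137 137 138 134 138 135 135 132 131 136 118
   40  45  64 105]
 [105  38  37  36 130 136 136 138 135 139 133 135 134 133 126 132 133 166
   41  44  46 106]
 [102  36  40  46  97 202 183 185 186 185 187 209 211 215 215 215 216 237
   47  40  41 105]
 [ 96  39  38  65 114 155 222 221 221 221 224 226 226 228 227 229 229 230
   82  41  39 102]
 [ 75  37  36  89 120 115 225 221 223 223 223 224 226 226 228 228 230 230
  132  42  42  92]]
```

```bash
python3 - <<'E'
from h import *
f=np.load("w3.npz"); d=dict(o=f["o"],R=f["R"],**dict(zip(["fx","fy","cx","cy"],f["k"])))
p=cv2.imread("pics/w3.png"); g=cv2.cvtColor(p,cv2.COLOR_BGR2GRAY)
w=g[232:256,246:274]; m=np.zeros_like(g); m[232:256,246:274]=w<100
n,l,st,ce=cv2.connectedComponentsWithStats(m); i=1+np.argmax(st[1:,4]); print(st[i],ce[i])
a=toplane(d,ce[i],.145)[0]; s=toplane(d,[263.04,123.2],.026)[0]; print(a,s)
h=toplane(d,[(240.5,224),(279.5,224),(240,261.5),(279.5,261.5)],.145); print(h.mean(0),np.linalg.norm(h[0]-h[1]),np.linalg.norm(h[0]-h[2]))
a=h.mean(0);Y=np.array([.968,-.251]);X=np.array([.251,.968]);D=(s-a)[:2];print("tool d mm",D@X*1e3,D@Y*1e3)
E
```

```text
[253 237  14  14 148] [259.41216216 243.58783784]
[ 0.53767835 -0.28375746  0.145     ] [ 0.55550039 -0.22733944  0.026     ]
[ 0.53800149 -0.28353226  0.145     ] 0.021389996149698144 0.022956057094287618
tool d mm 58.78687283070611 2.83453646144668
```

Call:
{"op": "move_arm", "data": {"steps": [{"offset": [0.12, 0.014, 0.1], "angular": [0, 0, 0]}, {"offset": [0.147, 0.014, 0.3], "angular": [0, 0, 0]}, {"offset": [0.147, 0.014, 0.3], "angular": [0, 0, 0]}, {"offset": [0.147, 0.014, 0.3], "angular": [0, 0, 0]}, {"offset": [0.147, 0.014, 0.3], "angular": [0, 0, 0]}]}}

```text
clock: 8.65
tool_pos: [0.5488, -0.2585, 0.0712]
tool_rot: [2.484, 1.92, 0.001]
force: [0.6, -1.4, -1.1]
width: 0.024
gripper_force: 29.9
```

```bash
python3 - <<'E'
from plan import *
d=cam("wrist"); p=d["pixels"]; g=cv2.cvtColor(p,cv2.COLOR_BGR2GRAY)
plan([.5555,-.2273,.07],-14.4); s=status.read_state(); z=s["tool_pos"][2]
c=px(d,[.5555,-.2273,.026])[0].astype(int); h=px(d,np.r_[s["tool_pos"][:2],z+.015])[0].astype(int); print(c,h)
cv2.imwrite("pics/w4.png",cv2.resize(p[c[1]-70:h[1]+40,170:350],None,fx=3,fy=3,interpolation=cv2.INTER_NEAREST))
m=np.zeros_like(g); sl=np.s_[c[1]-25:c[1]+25,c[0]-25:c[0]+25]; m[sl]=g[sl]<215
n,l,st,ce=cv2.connectedComponentsWithStats(m); i=1+np.argmax(st[1:,4]); print(st[i],ce[i],rect(d,l==i,.026)); sk=toplane(d,ce[i],.026)[0]
m=np.zeros_like(g); sl=np.s_[h[1]-12:h[1]+14,h[0]-14:h[0]+14]; m[sl]=g[sl]<100
n,l,st,ce=cv2.connectedComponentsWithStats(m); i=1+np.argmax(st[1:,4]); print(st[i],ce[i]); pl=toplane(d,ce[i],z+.015)[0]
Rc=R.from_rotvec(s["tool_rot"]); print("sock",sk,"plug",pl,"d tool mm",Rc.inv().apply(sk-pl)*1e3,"sock-tcp",Rc.inv().apply(sk-s["tool_pos"])*1e3)
E
```

```text
t 8.7 pos [ 0.5489 -0.2585  0.0713] psi -14.59 tiltz [ 0.0019 -0.0013] q [ 0.08  0.69  0.41  2.01 -0.52  0.54  0.6 ] w 0.0237 gf 29.9 F [-0.7  0.6 -1. ]
offset [0.1591, -0.0075, 0.0063] mm [31.8 -1.5  1.3] angular [0.0007, 0.0002, -0.0011] dpsi 0.2
[257 166] [259 244]
[ 238  152   35   39 1045] [257.21913876 169.04019139] (array([ 553. , -230.2]), array([28.4, 25. ]), 76.1)
[253 237  14  14 151] [259.40397351 243.61589404]
sock [ 0.55516237 -0.22886706  0.026     ] plug [ 0.54908605 -0.25808701  0.08628075] d tool mm [29.85359223 -1.61159143 60.25497878] sock-tcp [30.25593081 -1.53539134 45.2548002 ]
```

View pics/w4.png

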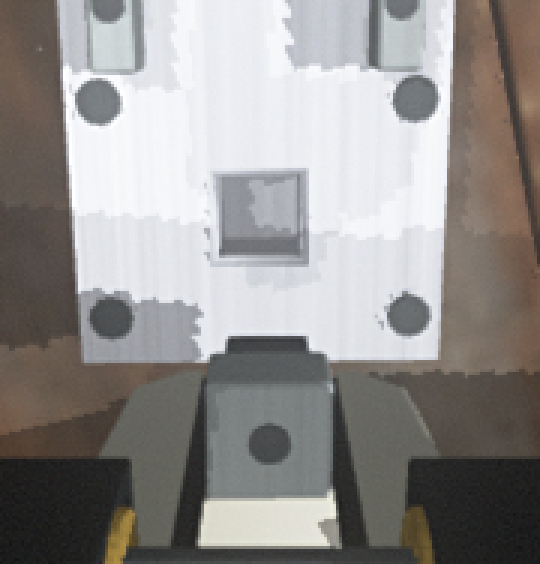

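Call:
{"op": "move_arm", "data": {"steps": [{"offset": [0.151, -0.01, 0], "angular": [0, 0, 0]}, {"offset": [0.151, -0.01, 0], "angular": [0, 0, 0]}, {"offset": [0.151, -0.01, 0.05], "angular": [0, 0, 0]}, {"offset": [0.151, -0.01, 0.08], "angular": [0, 0, 0]}, {"offset": [0.151, -0.01, 0.1], "angular": [0, 0, 0]}, {"offset": [0.151, -0.01, 0.12], "angular": [0, 0, 0]}, {"offset": [0.151, -0.01, 0.13], "angular": [0, 0, 0]}, {"offset": [0.151, -0.01, 0.13], "angular": [0, 0, 0]}]}}

```text
clock: 9.5
tool_pos: [0.5539, -0.2277, 0.0433]
tool_rot: [-2.485, -1.922, 0.001]
force: [-0.4, -0.9, -1.7]
width: 0.0237
gripper_force: 29.9
```

```bash
python3 plan.py .5552 -.2280 .04 -14.4
```

```text
t 9.5 pos [ 0.5539 -0.2277  0.0433] psi -14.55 tiltz [-0.0005  0.    ] q [ 0.05  0.72  0.38  2.04 -0.55  0.48  0.59] w 0.0237 gf 29.9 F [-0.4 -0.9 -1.7]
offset [0.0, 0.0065, 0.0163] mm [0.  1.3 3.3] angular [-0.0002, 0.0, -0.0009] dpsi 0.2
```

Call:
{"op": "move_arm", "data": {"steps": [{"offset": [0, 0, 0.02], "angular": [0, 0, 0]}, {"offset": [0, 0, 0.035], "angular": [0, 0, 0]}, {"offset": [0, 0, 0.05], "angular": [0, 0, 0]}, {"offset": [0, 0, 0.06], "angular": [0, 0, 0]}, {"offset": [0, 0, 0.067], "angular": [0, 0, 0]}, {"offset": [0, 0, 0.067], "angular": [0, 0, 0]}]}}

```text
clock: 10.1
tool_pos: [0.5541, -0.2276, 0.03]
tool_rot: [2.485, 1.923, -0.0]
force: [-0.4, -1.9, -2.2]
width: 0.0237
gripper_force: 29.9
```

```bash
python3 plan.py .5552 -.2280 .029 -14.4
```

```text
t 10.1 pos [ 0.5541 -0.2276  0.03  ] psi -14.54 tiltz [-0.0001 -0.0002] q [ 0.06  0.74  0.36  2.04 -0.57  0.45  0.6 ] w 0.0237 gf 29.9 F [-0.4 -1.9 -2.2]
offset [-0.0007, 0.006, 0.0052] mm [-0.1  1.2  1. ] angular [-0.0, 0.0001, -0.0008] dpsi 0.1
```

Call:
{"op": "move_arm", "data": {"steps": [{"offset": [0, 0, 0.005], "angular": [0, 0, 0]}, {"offset": [0, 0, 0.01], "angular": [0, 0, 0]}, {"offset": [0, 0, 0.01], "angular": [0, 0, 0]}]}}

```text
clock: 10.4
tool_pos: [0.5542, -0.2276, 0.029]
tool_rot: [2.484, 1.922, 0.001]
force: [-2.7, -1.4, 7.9]
width: 0.0239
gripper_force: 29.9
```

Call:
{"op": "move_arm", "data": {"hand": -0.2, "steps": [{"offset": [0, 0, -0.005], "angular": [0, 0, 0]}, {"offset": [0, 0, -0.005], "angular": [0, 0, 0]}, {"offset": [0, 0, -0.005], "angular": [0, 0, 0]}, {"offset": [0, 0, -0.005], "angular": [0, 0, 0]}, {"offset": [0, 0, -0.1], "angular": [0, 0, 0]}, {"offset": [0, 0, -0.15], "angular": [0, 0, 0]}, {"offset": [0, 0, -0.15], "angular": [0, 0, 0]}]}}

```text
clock: 11.1
tool_pos: [0.555, -0.2277, 0.0594]
tool_rot: [2.483, 1.922, 0.002]
force: [-0.1, 0.5, -0.6]
width: 0.0372
gripper_force: 0.0
```

Call:
{"op": "move_arm", "data": {"hand": -1, "steps": [{"offset": [0, 0, 0], "angular": [0, 0, 0]}, {"offset": [0, 0, 0], "angular": [0, 0, 0]}, {"offset": [0, 0, 0], "angular": [0, 0, 0]}, {"offset": [0, 0, 0], "angular": [0, 0, 0]}, {"offset": [0, 0, 0.03], "angular": [0, 0, 0]}, {"offset": [0, 0, 0.05], "angular": [0, 0, 0]}, {"offset": [0, 0, 0.06], "angular": [0, 0, 0]}, {"offset": [0, 0, 0.06], "angular": [0, 0, 0]}]}}

```text
clock: 11.9
tool_pos: [0.5539, -0.2273, 0.0457]
tool_rot: [-2.484, -1.922, 0.001]
force: [0.7, 0.4, 0.0]
width: 0.0008
gripper_force: 0.0
```

Call:
{"op": "move_arm", "data": {"steps": [{"offset": [0, 0, 0.007], "angular": [0, 0, 0]}, {"offset": [0, 0, 0.012], "angular": [0, 0, 0]}, {"offset": [0, 0, 0.018], "angular": [0, 0, 0]}, {"offset": [0, 0, 0.018], "angular": [0, 0, 0]}]}}

```text
clock: 12.3
tool_pos: [0.5543, -0.2275, 0.0442]
tool_rot: [2.485, 1.922, 0.002]
force: [-3.4, 2.2, 17.4]
width: 0.0007
gripper_force: 9.2
```

Call:
{"op": "move_arm", "data": {"steps": [{"offset": [0, 0, -0.2], "angular": [0, 0, 0]}, {"offset": [0, 0, -0.45], "angular": [0, 0, 0]}, {"offset": [0, 0, -0.65], "angular": [0, 0, 0]}, {"offset": [-1, 0, -0.65], "angular": [0, 0, -0.145]}, {"offset": [-1, 0, -0.65], "angular": [0, 0, -0.145]}, {"offset": [-1, 0, -0.65], "angular": [0, 0, -0.145]}, {"offset": [-1, 0, -0.65], "angular": [0, 0, -0.145]}, {"offset": [-1, 0, -0.65], "angular": [0, 0, -0.145]}]}}

```text
clock: 13.1
tool_pos: [0.4997, -0.4294, 0.1735]
tool_rot: [1.996, 2.422, -0.006]
force: [0.3, -0.2, -0.7]
width: 0.0005
gripper_force: 0.0
```

```bash
python3 plan.py .4915 -.472 .15 11.7
```

```text
t 13.1 pos [ 0.4997 -0.4294  0.1735] psi 11.03 tiltz [-0.0002 -0.0052] q [ 0.37  0.59  0.39  1.82 -0.3   0.78  1.11] w 0.0005 gf 0.0 F [ 0.3 -0.2 -0.7]
offset [-0.2006, -0.0807, 0.1187] mm [-40.1 -16.1  23.7] angular [-0.0004, 0.0016, -0.0037] dpsi 0.7
```

Call:
{"op": "move_arm", "data": {"hand": 0.48, "steps": [{"offset": [-0.2, -0.08, 0.1], "angular": [0, 0, -0.003]}, {"offset": [-0.2, -0.08, 0.1], "angular": [0, 0, -0.003]}, {"offset": [-0.2, -0.08, 0.1], "angular": [0, 0, -0.003]}, {"offset": [-0.2, -0.08, 0.1], "angular": [0, 0, -0.003]}, {"offset": [-0.2, -0.08, 0.1], "angular": [0, 0, -0.003]}]}}

```text
clock: 13.6
tool_pos: [0.4973, -0.462, 0.153]
tool_rot: [1.972, 2.445, 0.001]
force: [-0.7, 0.4, 0.6]
width: 0.036
gripper_force: 0.0
```

```bash
python3 - <<'E'
from plan import *
d=cam("wrist"); p=d["pixels"]; cv2.imwrite("pics/w5.png",p); np.savez("w5.npz",o=d["o"],R=d["R"],k=[d["fx"],d["fy"],d["cx"],d["cy"]])
print([(np.round(r["point"],4).tolist(),round(r["confidence"],2)) for r in finder.tip_of("wrist","block")][:3])
for r in finder.outline_of("wrist","block"): print(round(r["confidence"],2),*rect(d,r["mask"],.032))
hsv=cv2.cvtColor(p,cv2.COLOR_BGR2HSV); m=((hsv[...,1]<40)&(hsv[...,2]>195)).astype(np.uint8)
n,l,st,ce=cv2.connectedComponentsWithStats(m)
for i in range(1,n):
    if st[i,4]>1000: print(st[i],ce[i].round(1),*rect(d,l==i,.032))
plan([.4915,-.472,.15],11.7); print(px(d,[.4915,-.472,.032]))
E
```

```text
[([0.379, -0.4654, -0.0015], 0.92), ([0.4933, -0.4701, -0.0007], 0.75), ([0.6028, -0.4564, 0.0053], 0.72)]
0.93 [ 383.3 -464.2] [70.5 45.5] 31.3
0.86 [ 600.5 -455.2] [46.3 70.7] 51.5
0.69 [ 491.6 -469.2] [46.4 65.9] 12.2
0.64 [ 700.8 -419.1] [56.4 76.5] 45.8
[ 291    0   90  106 7067] [334.1  49. ] [ 536.3 -327.6] [62.4 87.9] 3.2
[ 464   38   48   62 1537] [485.9  69.6] [ 677.7 -315.4] [41.8 51.7] 25.1
[ 230  163   45   56 2424] [252.2 190.8] [ 492.4 -472. ] [44.8 57.9] 12.2
t 13.75 pos [ 0.497  -0.4625  0.153 ] psi 12.19 tiltz [ 0.0006 -0.    ] q [ 0.43  0.64  0.37  1.79 -0.31  0.77  1.17] w 0.0481 gf 0.0 F [ 0.2 -0.1 -0.1]
offset [-0.0405, -0.0371, 0.0152] mm [-8.1 -7.4  3. ] angular [0.0002, 0.0, 0.0027] dpsi -0.5
[[251.33389924 191.07840655]]
```

View pics/w5.png

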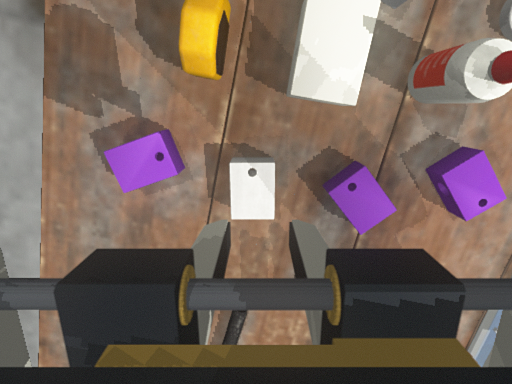

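Call:
{"op": "move_arm", "data": {"steps": [{"offset": [-0.0375, -0.0325, 0], "angular": [0, 0, 0]}, {"offset": [-0.0375, -0.0325, 0.15], "angular": [0, 0, 0]}, {"offset": [-0.0375, -0.0325, 0.35], "angular": [0, 0, 0]}, {"offset": [-0.0375, -0.0325, 0.5], "angular": [0, 0, 0]}, {"offset": [-0.0375, -0.0325, 0.65], "angular": [0, 0, 0]}, {"offset": [-0.0375, -0.0325, 0.73], "angular": [0, 0, 0]}, {"offset": [-0.0375, -0.0325, 0.73], "angular": [0, 0, 0]}, {"offset": [-0.0375, -0.0325, 0.73], "angular": [0, 0, 0]}]}}

```text
clock: 14.55
tool_pos: [0.4916, -0.4728, 0.0074]
tool_rot: [1.975, 2.443, -0.001]
force: [0.3, 0.2, 0.7]
width: 0.0689
gripper_force: 0.0
```

```bash
python3 plan.py .4922 -.4712 .007 12.2
```

```text
t 14.55 pos [ 0.4916 -0.4728  0.0074] psi 12.1 tiltz [ 0.0003 -0.0007] q [ 0.52  0.82  0.27  1.84 -0.39  0.53  1.26] w 0.0689 gf 0.0 F [0.3 0.2 0.7]
offset [0.0075, 0.0045, 0.0018] mm [1.5 0.9 0.4] angular [0.0001, 0.0002, -0.0006] dpsi 0.1
```

Close on it.

Call:
{"op": "move_arm", "data": {"hand": -1, "steps": [{"offset": [0.005, 0.004, 0], "angular": [0, 0, 0]}, {"offset": [0.005, 0.004, 0], "angular": [0, 0, 0]}, {"offset": [0.005, 0.004, 0], "angular": [0, 0, 0]}, {"offset": [0.005, 0.004, 0], "angular": [0, 0, 0]}, {"offset": [0.005, 0.004, 0], "angular": [0, 0, 0]}, {"offset": [0.005, 0.004, 0], "angular": [0, 0, 0]}]}}

```text
clock: 15.15
tool_pos: [0.4921, -0.4712, 0.0076]
tool_rot: [1.974, 2.443, -0.0]
force: [-1.5, 0.7, 7.5]
width: 0.0451
gripper_force: 30.0
```

```bash
python3 plan.py .4922 -.4712 .21 -14.4
```

```text
t 15.15 pos [ 0.4921 -0.4712  0.0076] psi 12.11 tiltz [ 0.0004 -0.0005] q [ 0.52  0.82  0.27  1.85 -0.39  0.52  1.26] w 0.0451 gf 30.0 F [-1.5  0.7  7.5]
offset [-0.0006, 0.0008, -1.0122] mm [-1.000e-01  2.000e-01 -2.024e+02] angular [0.0001, 0.0001, 0.1473] dpsi -26.5
```

Call:
{"op": "move_arm", "data": {"steps": [{"offset": [0.005, 0.004, -0.05], "angular": [0, 0, 0]}, {"offset": [0.005, 0.004, -0.15], "angular": [0, 0, 0]}, {"offset": [0.005, 0.004, -0.3], "angular": [0, 0, 0]}, {"offset": [0.005, 0.004, -0.45], "angular": [0, 0, 0]}, {"offset": [0.005, 0.004, -0.62], "angular": [0, 0, 0]}, {"offset": [0.005, 0.004, -0.8], "angular": [0, 0, 0.02]}, {"offset": [0.005, 0.004, -0.93], "angular": [0, 0, 0.05]}, {"offset": [0.005, 0.004, -1], "angular": [0, 0, 0.08]}]}}

```text
clock: 15.95
tool_pos: [0.4928, -0.4697, 0.2092]
tool_rot: [2.268, 2.171, 0.001]
force: [0.0, -0.2, -6.5]
width: 0.045
gripper_force: 30.0
```

```bash
python3 plan.py .5656 -.183 .2 -14.3
```

```text
t 15.95 pos [ 0.4928 -0.4697  0.2092] psi -2.51 tiltz [ 0.0018 -0.0007] q [ 0.38  0.59  0.48  1.74 -0.34  0.89  0.96] w 0.045 gf 30.0 F [ 0.  -0.2 -6.5]
offset [1.4482, 0.3006, 0.0456] mm [289.6  60.1   9.1] angular [0.0006, 0.0001, 0.0655] dpsi -11.8
```

Call:
{"op": "move_arm", "data": {"steps": [{"offset": [0.08, 0.03, 0], "angular": [0, 0, 0.01]}, {"offset": [0.24, 0.08, 0], "angular": [0, 0, 0.03]}, {"offset": [0.43, 0.14, 0], "angular": [0, 0, 0.045]}, {"offset": [0.62, 0.2, 0], "angular": [0, 0, 0.065]}, {"offset": [0.8, 0.26, 0], "angular": [0, 0, 0.065]}, {"offset": [0.95, 0.3, 0], "angular": [0, 0, 0.065]}, {"offset": [1, 0.3, 0], "angular": [0, 0, 0.065]}, {"offset": [1, 0.3, 0], "angular": [0, 0, 0.065]}]}}

```text
clock: 16.75
tool_pos: [0.5607, -0.2695, 0.2062]
tool_rot: [-2.47, -1.937, -0.0]
force: [-0.3, -0.9, -7.3]
width: 0.0446
gripper_force: 30.0
```

```bash
python3 plan.py .5435 -.269 .105 -14.3
```

```text
t 16.75 pos [ 0.5607 -0.2695  0.2062] psi -13.79 tiltz [-0.0013  0.0018] q [-0.01  0.54  0.56  1.88 -0.38  0.83  0.51] w 0.0446 gf 30.0 F [-0.3 -0.9 -7.3]
offset [-0.0188, -0.0832, 0.5063] mm [ -3.8 -16.6 101.3] angular [-0.0006, -0.0005, 0.0029] dpsi -0.5
```

Call:
{"op": "move_arm", "data": {"steps": [{"offset": [-0.01, -0.04, 0.05], "angular": [0, 0, 0.002]}, {"offset": [-0.02, -0.08, 0.15], "angular": [0, 0, 0.003]}, {"offset": [-0.02, -0.08, 0.28], "angular": [0, 0, 0.003]}, {"offset": [-0.02, -0.08, 0.4], "angular": [0, 0, 0.003]}, {"offset": [-0.02, -0.08, 0.48], "angular": [0, 0, 0.003]}, {"offset": [-0.02, -0.08, 0.5], "angular": [0, 0, 0.003]}, {"offset": [-0.02, -0.08, 0.5], "angular": [0, 0, 0.003]}]}}

```text
clock: 17.45
tool_pos: [0.5428, -0.2738, 0.1061]
tool_rot: [-2.486, -1.919, 0.002]
force: [-1.4, 1.1, -6.8]
width: 0.0446
gripper_force: 30.0
```

```bash
python3 - <<'E'
from plan import *
d=cam("wrist"); p=d["pixels"]; np.savez("w6.npz",o=d["o"],R=d["R"],k=[d["fx"],d["fy"],d["cx"],d["cy"]])
for t in ["jig","nest","socket"]:
    print(t,[(np.round(r["point"],4).tolist(),round(r["confidence"],2)) for r in finder.tip_of("wrist",t)][:2])
cv2.imwrite("pics/w6.png",p[:300,150:370]); cv2.imwrite("pics/w6b.png",cv2.resize(p[:290,150:370],None,fx=2,fy=2,interpolation=cv2.INTER_NEAREST))
plan([.5656,-.183,.11],-14.3)
jx=np.radians(-14.3); X=np.array([np.cos(jx),np.sin(jx)]);Y=np.array([-X[1],X[0]]); c=np.array([.5656,-.183])-.018*Y
for q in [(-25.5,53),(25.5,53),(-25.5,7),(25.5,7),(-35.5,63),(35.5,63),(-12,-16),(12,-16),(-12,-40),(12,-40)]: print(q,px(d,np.r_[c+X*q[0]/1e3+Y*q[1]/1e3,.044]).round(1))
E
```

```text
jig [([0.5619, -0.2005, 0.0048], 0.66)]
nest [([0.5668, -0.1817, 0.0431], 0.91)]
socket []
t 17.65 pos [ 0.5444 -0.273   0.1076] psi -14.56 tiltz [ 0.0015 -0.0007] q [ 0.07  0.65  0.46  1.99 -0.48  0.62  0.6 ] w 0.0449 gf 30.0 F [-0.1  0.6 -7.2]
offset [0.4623, -0.0107, -0.0123] mm [92.5 -2.1 -2.5] angular [0.0005, 0.0001, -0.0014] dpsi 0.3
(-25.5, 53) [[220.9  25.4]]
(25.5, 53) [[294.3  24.8]]
(-25.5, 7) [[223.5  94.8]]
(25.5, 7) [[292.8  94.3]]
(-35.5, 63) [[205.7   9.3]]
(35.5, 63) [[309.3   8.4]]
(-12, -16) [[242.5 126.5]]
(12, -16) [[274.2 126.3]]
(-12, -40) [[243.2 157.9]]
(12, -40) [[274.  157.7]]
```

View pics/w6b.png

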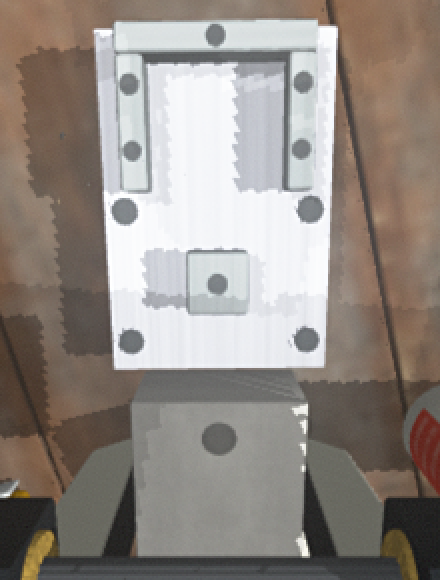

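```bash
python3 - <<'E'
from plan import *
f=np.load("w6.npz"); d=dict(o=f["o"],R=f["R"],**dict(zip(["fx","fy","cx","cy"],f["k"])))
s=status.read_state(); Rc=R.from_rotvec(s["tool_rot"]); z=s["tool_pos"][2]; print(s["tool_pos"],d["cx"])
P=toplane(d,[(216,201.5),(303.7,201.5),(217.7,270),(302,270)],z+.025); print((Rc.inv().apply(P-s["tool_pos"])*1e3).round(1))
n=toplane(d,[(225,95),(292,95),(207.5,10.3),(308.5,10)],.044); X=np.array([.969,-.247]);Y=np.array([.247,.969]); print(n.round(4)); print((n[0]+n[1])[:2]/2+Y*.011,(n[2]+n[3])[:2]/2-Y*.045)
plan([.5656,-.183,.11],-14.3)
E
```

```text
[ 0.54443482 -0.27303123  0.10758305] 259.33477669320104
[[ 27.9 -22.7 -25. ]
 [ 27.9  20.9 -25. ]
 [-10.4 -23.4 -25. ]
 [-10.5  21.5 -25. ]]
[[ 0.5392 -0.1878  0.044 ]
 [ 0.5869 -0.2003  0.044 ]
 [ 0.5433 -0.1315  0.044 ]
 [ 0.6104 -0.1489  0.044 ]]
[ 0.56580355 -0.18336316] [ 0.56574023 -0.18384954]
t 17.65 pos [ 0.5444 -0.273   0.1076] psi -14.56 tiltz [ 0.0015 -0.0007] q [ 0.07  0.65  0.46  1.99 -0.48  0.62  0.6 ] w 0.0449 gf 30.0 F [-0.1  0.6 -7.2]
offset [0.4623, -0.0107, -0.0123] mm [92.5 -2.1 -2.5] angular [0.0005, 0.0001, -0.0014] dpsi 0.3
```

Call:
{"op": "move_arm", "data": {"steps": [{"offset": [0.06, -0.002, 0], "angular": [0, 0, 0]}, {"offset": [0.16, -0.004, 0], "angular": [0, 0, -0.001]}, {"offset": [0.28, -0.006, 0], "angular": [0, 0, -0.001]}, {"offset": [0.38, -0.008, 0], "angular": [0, 0, -0.001]}, {"offset": [0.45, -0.008, 0], "angular": [0, 0, -0.001]}, {"offset": [0.469, -0.008, 0], "angular": [0, 0, -0.001]}, {"offset": [0.469, -0.008, 0.02], "angular": [0, 0, -0.001]}, {"offset": [0.469, -0.008, 0.06], "angular": [0, 0, -0.001]}]}}

```text
clock: 18.45
tool_pos: [0.5663, -0.1823, 0.0949]
tool_rot: [2.481, 1.925, 0.001]
force: [-0.0, 0.2, -6.6]
width: 0.045
gripper_force: 30.0
```

```bash
python3 - <<'E'
from plan import *
d=cam("wrist"); p=d["pixels"]; cv2.imwrite("pics/w7.png",cv2.resize(p[:290,150:370],None,fx=2,fy=2,interpolation=cv2.INTER_NEAREST))
plan([.5663,-.1818,.0612],-14.4)
E
```

```text
t 18.5 pos [ 0.5655 -0.1822  0.0933] psi -14.41 tiltz [-0.0008 -0.0007] q [-0.09  0.65  0.46  2.03 -0.52  0.57  0.48] w 0.0445 gf 30.0 F [-0.9  0.4 -8.4]
offset [0.0029, 0.0036, 0.1604] mm [ 0.6  0.7 32.1] angular [-0.0002, 0.0003, -0.0001] dpsi 0.0
```

View pics/w7.png

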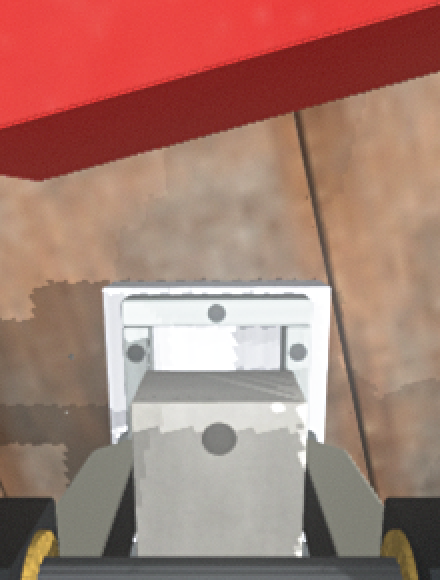

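```bash
python3 - <<'E'
from plan import *
d=cam("wrist"); g=cv2.cvtColor(d["pixels"],cv2.COLOR_BGR2GRAY)
s=status.read_state(); Rc=R.from_rotvec(s["tool_rot"]); z=s["tool_pos"][2]
T=lambda uv,zz:(Rc.inv().apply(toplane(d,uv,zz)-s["tool_pos"])*1e3).round(1)[:,:2].tolist()
print("end rail top, outer corners",T([(150+122/2,298/2),(150+313/2,297/2)],.044),"expect x=+45 rel nest, y +-35.5")
print("screws",T([(150+216.5/2,313/2),(150+136/2,353/2),(150+298/2,353/2)],.044))
print("block top front edge",T([(150+133/2,403/2),(150+307/2,403/2)],z+.025),"bottom",T([(150+146/2,370/2),(150+298/2,370/2)],z-.007))
print(g[148:152,150+50:150+170:2])
plan([.5663,-.1818,.0612],-14.4)
E
```

```text
end rail top, outer corners [[44.3, -34.8], [44.7, 34.9]] expect x=+45 rel nest, y +-35.5
screws [[38.8, -0.3], [23.7, -30.4], [23.7, 30.2]]
block top front edge [[28.6, -21.1], [28.7, 22.6]] bottom [[28.6, -21.5], [28.6, 24.5]]
[[116 173 235 233 229 231 233 179 117 116 116 118 119 122 118 120 126 124
  123 127 118 123 124 121 125 123 126 124 126 124 125 125 125 122 125 123
  125 125 127 125 124 123 124 123 123 121 121 124 124 120 119 117 139 255
  255 255 255 255 255  78]
 [115 172 237 229 229 233 221 123 124 129 129 130 129 130 131 132 133 135
  135 136 137 139 146 149 147 148 149 152 149 150 149 152 153 152 153 155
  154 155 156 156 156 156 158 159 159 155 160 158 160 159 159 157 154 229
  255 255 255 255 255  79]
 [117 173 237 230 229 233 182 169 177 179 174 178 180 180 181 182 184 187
  189 185 189 190 201 207 211 209 212 215 213 216 218 218 220 221 222 221
  221 224 225 225 226 229 231 230 232 232 233 233 233 235 236 234 232 235
  255 255 255 255 255  83]
 [117 168 238 230 230 229 222 243 241 242 238 239 238 239 239 240 239 240
  239 239 239 240 241 240 240 240 240 239 243 236 236 243 241 242 241 242
  241 241 241 242 242 243 242 243 242 242 243 243 244 244 244 243 242 242
  251 253 255 255 255  83]]
t 18.55 pos [ 0.5652 -0.1821  0.0935] psi -14.43 tiltz [-0.0016 -0.0002] q [-0.09  0.65  0.46  2.03 -0.52  0.58  0.48] w 0.0443 gf 30.0 F [-0.7 -0.1 -7.6]
offset [0.0028, 0.0052, 0.1617] mm [ 0.6  1.  32.3] angular [-0.0005, 0.0002, -0.0001] dpsi 0.0
```

Call:
{"op": "move_arm", "data": {"steps": [{"offset": [0.002, -0.001, 0.02], "angular": [0, 0, 0]}, {"offset": [0.004, -0.002, 0.06], "angular": [0, 0, 0]}, {"offset": [0.004, -0.002, 0.1], "angular": [0, 0, 0]}, {"offset": [0.004, -0.002, 0.135], "angular": [0, 0, 0]}, {"offset": [0.004, -0.002, 0.155], "angular": [0, 0, 0]}, {"offset": [0.004, -0.002, 0.16], "angular": [0, 0, 0]}, {"offset": [0.004, -0.002, 0.16], "angular": [0, 0, 0]}, {"offset": [0.004, -0.002, 0.16], "angular": [0, 0, 0]}]}}

```text
clock: 19.35
tool_pos: [0.5661, -0.1804, 0.0628]
tool_rot: [2.481, 1.926, 0.0]
force: [-0.3, -0.4, -6.5]
width: 0.0446
gripper_force: 30.0
```

```bash
python3 - <<'E'
from plan import *
d=cam("wrist"); g=cv2.cvtColor(d["pixels"],cv2.COLOR_BGR2GRAY)
for _ in range(3): plan([.5665,-.1818,.0612],-14.4); vision.read_camera("top")
for t in ["tape_measure","insert_box","thread_lock","bearing","plug_shoulder"]:
    print(t,[(np.round(r["point"],3).tolist(),round(r["confidence"],2)) for r in finder.tip_of("top",t)][:2])
s=status.read_state(); z=s["tool_pos"][2]; c=px(d,[[.5665,-.1818,.044],np.r_[s["tool_pos"][:2],z]]); print(c)
# row profiles: rail outer edges (end rail) & block sides
T=lambda uv,zz:(R.from_rotvec(s["tool_rot"]).inv().apply(toplane(d,uv,zz)-s["tool_pos"])*1e3).round(1)[:,:2].tolist()
for r in (225,240): print(r,g[r,206:314:1].tolist())
R0=R.from_rotvec(s["tool_rot"]).as_matrix()
e=px(d,s["tool_pos"]+np.array([[.045-.005,y,s["tool_pos"][2]-.044] for y in(-.0355,.0355)])@R0.T); print(e.round(1))
r=int(e[0,1]); print(r,g[r,195:320].tolist())
E
```

```text
t 19.4 pos [ 0.5661 -0.1804  0.0629] psi -14.35 tiltz [ 0.0005 -0.0001] q [-0.06  0.69  0.42  2.04 -0.55  0.51  0.51] w 0.0448 gf 30.0 F [ 0.   1.2 -6.7]
offset [-0.0065, 0.0035, 0.0087] mm [-1.3  0.7  1.7] angular [0.0002, 0.0, 0.0003] dpsi -0.1
t 19.45 pos [ 0.5662 -0.1803  0.0629] psi -14.34 tiltz [ 0.0006 -0.0001] q [-0.06  0.69  0.42  2.04 -0.55  0.51  0.51] w 0.0448 gf 30.0 F [-0.1  0.2 -7.4]
offset [-0.0069, 0.0034, 0.0087] mm [-1.4  0.7  1.7] angular [0.0002, -0.0, 0.0003] dpsi -0.1
t 19.5 pos [ 0.5661 -0.1803  0.0629] psi -14.34 tiltz [ 0.0005 -0.0001] q [-0.06  0.69  0.42  2.04 -0.55  0.51  0.51] w 0.045 gf 30.0 F [-0.7  0.1 -6.3]
offset [-0.0067, 0.0037, 0.0085] mm [-1.3  0.7  1.7] angular [0.0002, -0.0, 0.0003] dpsi -0.1
tape_measure [([0.422, -0.336, 0.003], 0.74)]
insert_box [([0.536, -0.328, 0.002], 0.75)]
thread_lock [([0.646, -0.324, -0.004], 0.95)]
bearing [([0.71, -0.258, 0.002], 0.72)]
plug_shoulder [([0.552, -0.224, 0.024], 0.48), ([0.534, -0.331, 0.0], 0.36)]
[[260.13793335 223.26753642]
 [258.83737027 232.97974713]]
225 [140, 141, 139, 142, 142, 141, 139, 139, 
[... 998 characters left out ...]
116, 134, 135, 133, 135, 134, 132, 134]
[[202.9 162.6]
 [314.8 162.6]]
162 [237, 237, 230, 227, 227, 228, 228, 225, 196, 207, 245, 247, 245, 245, 244, 243, 239, 239, 239, 239, 239, 240, 240, 241, 241, 240, 240, 241, 241, 241, 242, 241, 242, 241, 242, 240, 241, 242, 241, 241, 241, 241, 241, 240, 241, 241, 241, 242, 242, 241, 242, 242, 243, 241, 241, 242, 241, 242, 242, 244, 245, 240, 231, 206, 213, 213, 237, 242, 246, 246, 243, 242, 243, 243, 243, 242, 243, 242, 242, 243, 242, 243, 242, 242, 243, 243, 243, 243, 244, 242, 244, 244, 244, 243, 243, 244, 243, 243, 244, 244, 244, 244, 244, 244, 244, 244, 244, 244, 243, 244, 244, 244, 244, 244, 244, 243, 244, 244, 244, 244, 233, 245, 247, 247, 248]
```

Call:
{"op": "move_arm", "data": {"steps": [{"offset": [-0.004, 0, 0.006], "angular": [0, 0, 0]}, {"offset": [-0.004, 0, 0.006], "angular": [0, 0, 0]}, {"offset": [-0.004, 0, 0.006], "angular": [0, 0, 0]}, {"offset": [-0.004, 0, 0.006], "angular": [0, 0, 0]}, {"offset": [-0.004, 0, 0.006], "angular": [0, 0, 0]}, {"offset": [-0.004, 0, 0.006], "angular": [0, 0, 0]}]}}

```text
clock: 20.4
tool_pos: [0.5658, -0.181, 0.0614]
tool_rot: [2.481, 1.927, 0.0]
force: [0.8, 0.1, -7.1]
width: 0.0448
gripper_force: 30.0
```

```bash
python3 - <<'E'
from plan import *
plan([.5665,-.1818,.0612],-14.4); print(np.abs(status.read_state()["joint_velocities"]).max()); print(workorder.close_job())
E
```

```text
t 20.4 pos [ 0.5658 -0.181   0.0614] psi -14.34 tiltz [ 0.0001 -0.    ] q [-0.06  0.7   0.41  2.04 -0.55  0.51  0.51] w 0.0448 gf 30.0 F [ 0.8  0.1 -7.1]
offset [-0.0027, 0.0045, 0.0012] mm [-0.5  0.9  0.2] angular [0.0, -0.0, 0.0003] dpsi -0.1
0.00134884118776803
the job is handed in; nothing more can be done
None
```

The job is handed in, with no verdict shown: the plug is fully home and released, the block is held still and level about 1 cm above the rail tops, centred to about 1 mm and turned to fit, and the row and bearing read as unmoved to within a few millimetres; I viewed 11 pictures, one over your limit of 10.

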